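Seat the jar cap and hold it a quarter turn open

ROBOT

A 6-joint arm with a two-finger parallel gripper is mounted at the origin on the work surface. World frame = base frame: x ahead of the robot, y to its left, z up, the work surface at z = 0. Lengths are in m, angles in rad, forces in N, time in s.
With the tool pointing down it reaches from about 0.35 to 0.975 m from the base axis. Payload 4.9 kg.
Tool frame: the origin (TCP) lies between the finger pads; the fingertips stand 19 mm ahead of it and the grasp point (between the pads) is the TCP; x points along the fingers, y is the direction in which the jaws open and shut, and the axes are right-handed (so a half turn about x gives the same grasp; the last joint's range is limited). The gripper opens to 85 mm and grips with 20 to 120 N. Pads are 22 mm wide; open, the fingers measure 114 mm over their backs; the gripper's body (76 mm by 85 mm) begins 54 mm behind the grasp point. The pads swing forward as they close: fully open they stand 13 mm farther back than shut.
Start: joints at [1.173, 0.053, 1.613, -0, 1.476, -0.119], TCP at [0.172, 0.601, 0.25] pointing down, gripper open.
Joint ranges: [-3.01, 3.01], [-1.01, 2.22], [0.06, 2.58], [-1.02, 4.17], [0.09, 2.62], [-3.14, 3.14]. Speed limits (rad/s): [2.57, 2.57, 3.14, 3.14, 3.14, 3.14].

INTERFACE

Orientations are given as a 3x3 rotation matrix whose columns are the frame's x, y, z axes.
In Python, from plant import ctrl, eyes gives the robot as it stands. The module is installed in compiled form; this text tells all that it offers.
- The arm moves only by the shell command python3 -m creep 'ROWS' [OPENING] [FORCE]. ROWS is JSON, a list that holds one entry, the list of rows, each a list of 6 numbers: the shift along the tool's x, y, z in units of 40 cm (1.0 is 40 cm), then the turn, a rotation vector about the tool's x, y, z in units of 60 degrees (1.0 is 60 degrees). A call has 1 to 12 rows; each row is the pose to reach, as a shift and turn from the pose commanded when the call began, along the tool's axes at that moment; what a row does not reach only later rows make up. A row lasts 1/10 s, in which the tool goes at most 50 mm and 8.59 degrees, less where a joint would pass 70% of its speed; a pose out of reach is approached as far as the arm can. A call with a number of a shift or a turn outside -1 to 1 is refused whole. A call with a gripper value outside its range is refused whole. OPENING is the opening, from 0 (shut) to 1 (fully open), set as the call begins (- or left out, the last holds). The fingers move at their own pace and stop on an object; FORCE is the grip in N (left out, the last holds). Time passes only in rows, so rows that repeat a pose let the fingers close. It gives the time, the measured TCP pose, the force and the opening at its end, in the units of the state.
- ctrl.observe(): the state, without advancing time (a new reading comes with each control period).
- eyes.camera(name): name is "side" or "top"; returns a dict with "frame" (420x560x3 uint8, red, green, blue), "depth" (420x560 float32, m along the optical axis (not along the pixel's ray), 0 where there is no reading), "fx", "fy", "cx", "cy" (pixels), "eye" and "orientation" of the camera in the world. Camera axes: x right, y up, looking along -z (the intrinsics and any distortion apply to the point x, -y, -z); pixel columns grow to the right and rows downward; lengths in m; the calibration is good to about 2 mm. A picture is of the moment at which its call begins.
- ctrl.close_job(): hands the job in, once; it reports no verdict.
Trained networks look in a picture, given as the dict that the camera call returned (one of the last four; its "shot" number tells which), for a name from the list of things; names that differ only in an ending like _2 or _b are one class to them, and where a whole thing is asked for, a point or a joint stands for the part that bears it (a point fixed in the world has none). Each returns a list of dicts, best first, with "confidence" (0 to 1); they miss things now and then, are a little off and sometimes report something else, mostly with a low value. They report only what shows in the picture. A call takes as long as a camera call.
- eyes.search_frame(picture, query): "uv" ([column, row] in pixels, amid what is visible of it).
- eyes.outline_of(picture, query): "pixels" (420x560 bool, what is visible of it) and "uv" ([column, row] in pixels, amid what is visible of it).
The state is a dict: "clock": time; "joints": joint angles; "qvel": joint speeds; "joint_torque": joint torques, N m; "ee_pos": TCP position; "orientation": TCP orientation; "ft_force": force on the tool from outside, world axes, zero at the start; "moment": the same for the moment, N m; "width": finger opening in m.
Only numpy, scipy, OpenCV 4.12 (cv2) and the standard library are available. Lean on these libraries where they do the work, as an engineer would, in place of code of your own. Each camera call takes 0.05 s, during which the arm holds its last target.

TASK

Pull the jar tray out from under the little shelf by its brass knob, as far as it goes. Screw the jar's black cap on clockwise until it bottoms out, then back it off a quarter turn so the jar can breathe. Finish still gripping the cap at that setting, without letting go (a colleague will stick on the paper seal), and leave the small jar, the cheese and the dish undisturbed.

Things in the scene. Friction and masses are not known exactly. Their poses are not given: they have to be found in the camera images.
- rack: Fixed wooden rack. Origin on the counter top, below the jar's axis when the tray is fully out; x = level pull-out direction, z up. Base board with guide rails: 130 mm wide, 24 mm high, x -315 to +175 mm. Shelf on four posts overhangs the pushed-in tray: x -316 to -116 mm, 220 mm wide, underside 185 and top 203 mm above the counter, cheeses on it up to 238 mm.
- tray (a joint): Pull-out of the tray in m: 0 fully in (jar under the shelf), 0.17 fully out at its stop (jar 116 mm clear of the shelf edge, axis to edge). Slides along the rack's x with about 3 N friction, stays where left; starts at 0 to 0.03. The glass jar is fixed upright on it: body 72 mm in diameter up to 90 mm above the counter, shoulder narrowing to 46 mm diameter at 104 mm.
- knob (a point): Point on the axis of the tray's upright brass pull knob, 62 mm above the counter: a vertical post 22 mm in diameter, from the tray top (24 mm above the counter) up to 84 mm. It stands 150 mm from the jar's axis in the pull-out direction (the rack's +x) and moves with the tray. Axes parallel to the rack's.
- cap_grip (a point): On the axis of the black ribbed screw cap, 17 mm above its lower edge, 13 mm below its flat top: height to grip. Cap 52 mm in diameter, 30 mm high; bottomed, this point is 127 mm above the counter. It turns about the vertical; its x axis lies along the white stripe on top, which points at the brass knob (rack +x) when bottomed and along rack +y when a quarter turn back.
- cap (a joint): Turn of the cap in rad back from its stop: 0 bottomed, growing anticlockwise seen from above (off); clockwise screws it on. The thread is already started, 2.0 to 4.0 rad to go. It rises 4 mm per turn and cannot come off (stop at 6 rad). Turning takes about 0.1 N m; it stays where it is left.
- small_jar_mid (a point): Bystander: centre (half-way up) of a closed amber jar, 52 mm in diameter, 70 mm high, standing loose on the counter.
- cheese_mid (a point): Bystander: centre of a round yellow cheese, 80 mm in diameter, 36 mm high, loose on the counter.
- dish_mid (a point): Bystander: centre of a white dish, 90 mm in diameter, 35 mm high, loose on the counter.

How it is judged:
By the outcome, as a careful person would: the job done as asked, in the order asked, and still so for the second after the job is handed in, while the arm keeps its last pose, push and grip.
It also fails if it takes over 69 s, if anything falls off the work surface, if the arm or the gripper's body presses on something with over 40 N, if the wrist force passes 120 N, or if a joint passes its speed limit or range.

## Working session

There is one attempt and no reset: what is moved stays moved. The work goes in short steps, Python scripts to look and compute and a shell command to move; the robot and the scene stay as the last step left them, time stands still between calls to the robot, and variables do not carry over. Pictures are saved under pics/ and viewed, and the job is handed in when it is done.

```bash
mkdir -p pics; ls
cat > h.py <<'E'
import numpy as np, cv2
from plant import ctrl, eyes
def save(p,n):
    cv2.imwrite('pics/'+n+'.png', cv2.cvtColor(p['frame'],cv2.COLOR_RGB2BGR))
def pt(p,u,v,d=None):
    u=np.asarray(u,float);v=np.asarray(v,float)
    if d is None: d=p['depth'][np.round(v).astype(int),np.round(u).astype(int)]
    c=np.stack([(u-p['cx'])/p['fx']*d,-(v-p['cy'])/p['fy']*d,-d],-1)
    return c@np.array(p['orientation']).T+np.array(p['eye'])
def cloud(p,m):
    v,u=np.nonzero(m&(p['depth']>0)); return pt(p,u,v)
E
python3 - <<'E'
from h import *
np.set_printoptions(precision=4,suppress=True)
s=ctrl.observe();print(s)
for n in ['top','side']:
    p=eyes.camera(n);save(p,n+'0');print(n,p['eye'],p['orientation'],[p[k] for k in('fx','fy','cx','cy')],p.keys())
    for q in ['rack','tray','knob','cap_grip','cap','small_jar_mid','cheese_mid','dish_mid']:
        for r in eyes.outline_of(p,q)[:3]:
            c=cloud(p,r['pixels']); 
            print(q,round(r['confidence'],2),r['uv'],len(c), c.min(0) if len(c) else '',np.median(c,0) if len(c) else '',c.max(0) if len(c) else '')
E
```

```text
pics
{'clock': 0.0, 'joints': array([ 1.173 ,  0.0534,  1.6143,  0.    ,  1.476 , -0.119 ]), 'qvel': array([ 0.0011,  0.0015, -0.0006,  0.0017, -0.0017,  0.0004]), 'joint_torque': array([  0.0002, -39.3682, -37.0176,  -0.0001,   0.0069,   0.    ]), 'ee_pos': array([0.1718, 0.6003, 0.249 ]), 'orientation': array([[-0.0008,  0.2752,  0.9614],
       [-0.0019,  0.9614, -0.2752],
       [-1.    , -0.0021, -0.0003]]), 'ft_force': array([ 0.4354, -0.183 ,  0.2617]), 'moment': array([-0.0133,  0.0557,  0.0705]), 'width': 0.08537852536948808}
top [0.4132 0.1119 1.1833] [[-0.0102  0.9843 -0.1764]
 [-0.9998 -0.0069  0.0194]
 [ 0.0179  0.1765  0.9841]] [450.7183515810908, 450.7183515810908, 274.73823275140444, 210.76787244438665] dict_keys(['frame', 'depth', 'fx', 'fy', 'cx', 'cy', 'eye', 'orientation', 'shot'])
rack 0.55 [390.7, 244.6] 15494 [ 0.4243 -0.4264 -0.0049] [ 0.5243 -0.1675  0.2012] [0.6882 0.1516 0.2431]
rack 0.46 [307.8, 173.7] 386 [ 0.6934 -0.0156  0.004 ] [0.7121 0.0118 0.0687] [0.7422 0.0352 0.0772]
tray 0.86 [348.4, 245.5] 2635 [ 0.4636 -0.19    0.0082] [ 0.5217 -0.0966  0.0245
[... 876 characters left out ...]
 0.4201 -0.3554 -0.0021] [ 0.4992 -0.2325  0.2031] [0.873  0.165  0.2409]
tray 0.82 [286.1, 317.0] 2657 [ 0.421  -0.2678  0.0103] [ 0.4983 -0.0737  0.0248] [0.5709 0.0134 0.1894]
knob 0.57 [290.0, 209.7] 824 [0.6651 0.0949 0.0006] [0.695  0.1252 0.0359] [0.7434 0.174  0.04  ]
knob 0.56 [288.6, 317.2] 2662 [ 0.4296 -0.279   0.0103] [ 0.4985 -0.077   0.0248] [0.5709 0.0134 0.2023]
knob 0.35 [332.9, 231.6] 754 [ 0.6912 -0.0194 -0.0009] [ 0.7061 -0.0011  0.0475] [0.8073 0.0823 0.0739]
small_jar_mid 0.71 [336.0, 233.6] 716 [ 0.6912 -0.0194 -0.0009] [ 0.7053 -0.0009  0.0489] [0.8049 0.0624 0.0739]
dish_mid 0.91 [180.2, 209.2] 818 [0.4464 0.2487 0.0004] [0.4949 0.3085 0.0225] [0.547  0.3544 0.0389]
```

View pics/top0.png

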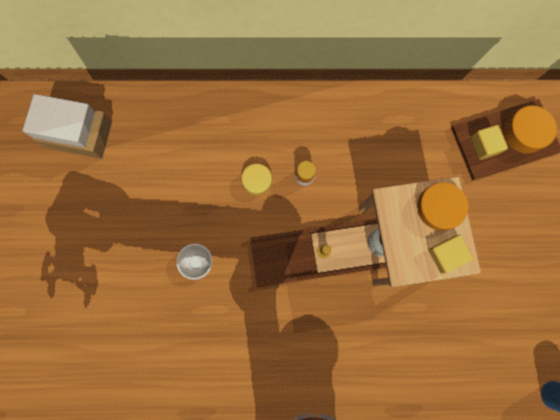

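View pics/side0.png

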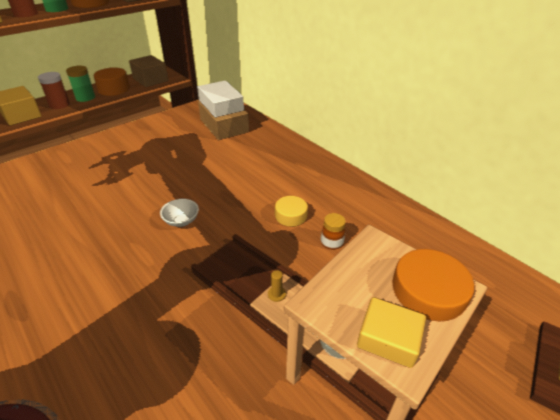

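The top view shows the shelf at right (≈425,230). The rack base runs left from it to (252,260), and the knob is at (326,251). The dish is at (194,261), the cheese at (257,178) and the small jar at (306,172). Next I'll fit the rack pose and the knob.

Run:
```python
from h import *
np.set_printoptions(precision=4,suppress=True)
for n in ['top','side']:
    p=eyes.camera(n)
    H,W=p['depth'].shape
    v,u=np.mgrid[:H,:W]; P=pt(p,u.ravel(),v.ravel()); ok=p['depth'].ravel()>0
    roi=ok&(P[:,0]>.35)&(P[:,0]<.75)&(P[:,1]<.2)&(P[:,1]>-.5)
    # shelf top
    m=roi&(abs(P[:,2]-.203)<.006)
    lab=(m.reshape(H,W)*255).astype(np.uint8)
    k,l,st,_=cv2.connectedComponentsWithStats(lab); i=1+np.argmax(st[1:,4])
    Q=P[(l==i).ravel()]
    if True:
        a=roi&(P[:,2]>.195)&(P[:,2]<.25); Q=P[a]
        r=cv2.minAreaRect((Q[:,:2]*1000).astype(np.float32)); print(n,'shelf rect',r,cv2.boxPoints(r).tolist())
    # rack base: z .012-.03
    b=roi&(P[:,2]>.017)&(P[:,2]<.03)&(P[:,1]>-.08); Q=P[b]
    r=cv2.minAreaRect((Q[:,:2]*1000).astype(np.float32)); print(n,'base rect',r,cv2.boxPoints(r).tolist())
    kn=roi&(P[:,2]>.075)&(P[:,2]<.1)&(abs(P[:,0]-.52)<.04)&(abs(P[:,1]+.02)<.06)
    Q=P[kn]; print('knob top',len(Q),Q.mean(0),Q.min(0),Q.max(0))
    kn=roi&(P[:,2]>.035)&(P[:,2]<.1)&(abs(P[:,0]-.52)<.04)&(abs(P[:,1]+.02)<.06)
    Q=P[kn]; print('knob all',len(Q),Q.mean(0),Q.min(0),Q.max(0))
    c=P[roi&(P[:,2]>.03)&(P[:,2]<.17)&(P[:,1]<-.06)&(P[:,0]<.65)];print('jar?',len(c),c.min(0),c.max(0))
```

```text
top shelf rect ((544.4708251953125, -239.71031188964844), (220.56430053710938, 201.42257690429688), 8.07553482055664) [[421.1344909667969, -155.48997497558594], [449.4300231933594, -354.9151916503906], [667.80712890625, -323.9306640625], [639.5115966796875, -124.50543212890625]]
top base rect ((583.6982421875, 39.83319854736328), (284.1437683105469, 237.00619506835938), 7.893962383270264) [[426.69744873046875, 137.701171875], [459.24786376953125, -97.05913543701172], [740.6990356445312, -58.03477478027344], [708.1486206054688, 176.72552490234375]]
knob top 64 [ 0.5148 -0.0338  0.0836] [ 0.5047 -0.044   0.0758] [ 0.5244 -0.0243  0.0888]
knob all 85 [ 0.5141 -0.0321  0.0765] [ 0.5046 -0.044   0.0353] [ 0.5244 -0.0233  0.0888]
jar? 560 [ 0.4259 -0.1816  0.0301] [ 0.6373 -0.0648  0.1644]
side shelf rect ((542.6834106445312, -241.6286163330078), (221.33506774902344, 199.6254425048828), 8.166963577270508) [[418.95904541015625, -158.5493927001953], [447.31744384765625, -356.1502990722656], [666.4077758789062, -324.70782470703125], [638.0493774414062, -127.10693359375]]
side base rect ((587.4326171875, 46.874786376953125), (298.4208068847656, 224.52769470214844), 8.18989372253418) [[423.75146484375, 136.73800659179688], [455.7364501953125, -85.49978637695312], [751.11376953125, -42.988433837890625], [719.1287841796875, 179.24935913085938]]
knob top 110 [ 0.5122 -0.0378  0.0829] [ 0.5029 -0.0469  0.0751] [ 0.5235 -0.0257  0.0871]
knob all 257 [ 0.5104 -0.0404  0.0672] [ 0.5024 -0.0475  0.0354] [ 0.5235 -0.0257  0.0871]
jar? 1109 [ 0.4238 -0.3479  0.0301] [ 0.5119 -0.1642  0.17  ]
```

Both cameras agree on the rack: pull-out direction about 98.1° and origin about (0.513, -0.027). The knob is at about (0.5135, -0.036), so the tray is about 12 mm out. I'll move above the knob in two legs, turning the jaws to the pull direction.

```bash
python3 -m creep '[[[0,-0.08,0.08,-0.1,0,0],[0,-0.16,0.16,-0.2,0,0],[0,-0.24,0.235,-0.3,0,0],[0,-0.32,0.315,-0.4,0,0],[0,-0.4,0.39,-0.4,0,0],[0,-0.48,0.47,-0.4,0,0],[0,-0.57,0.55,-0.4,0,0],[0,-0.65,0.63,-0.4,0,0],[0,-0.65,0.63,-0.4,0,0]]]' 1
python3 - <<'E'
from h import *
s=ctrl.observe();np.set_printoptions(precision=4,suppress=True)
R=s['orientation'];print(s['joints'],R)
print((R.T@(np.array([.5135,-.036,.15])-s['ee_pos']))/.4)
E
```

```text
clock: 1.9
ee_pos: [0.3448, 0.2779, 0.2506]
orientation: [[0.002, -0.133, 0.991], [-0.001, 0.991, 0.133], [-1.0, -0.001, 0.002]]
ft_force: [-0.5, 0.6, 0.1]
width: 0.0854
[ 0.511  -0.409   2.0167 -0.0016  1.5328 -1.1927] [[ 0.0017 -0.1325  0.9912]
 [-0.0009  0.9912  0.1325]
 [-1.     -0.0011  0.0016]]
[ 0.2529 -0.8334  0.3136]
```

```bash
python3 -m creep '[[[0,-0.11,0.04,0,0,0],[0,-0.22,0.08,0,0,0],[0,-0.33,0.12,0,0,0],[0,-0.44,0.16,0,0,0],[0,-0.55,0.2,0,0,0],[0.05,-0.66,0.25,0,0,0],[0.1,-0.77,0.29,0,0,0],[0.17,-0.833,0.313,0,0,0],[0.25,-0.833,0.313,0,0,0],[0.25,-0.833,0.313,0,0,0]]]' 1
python3 - <<'E'
from h import *
s=ctrl.observe();np.set_printoptions(precision=4,suppress=True)
R=s['orientation'];print(s['joints'],R)
print((R.T@(np.array([.5135,-.036,.062])-s['ee_pos']))/.4)
for n in('side','top'): save(eyes.camera(n),n+'1')
E
```

```text
clock: 2.9
ee_pos: [0.5102, -0.0304, 0.145]
orientation: [[-0.01, -0.139, 0.99], [0.003, 0.99, 0.139], [-1.0, 0.004, -0.01]]
ft_force: [-0.7, 0.2, -1.2]
width: 0.0854
[-0.2054 -0.1262  1.968   0.0004  1.3102 -1.9154] [[-0.0101 -0.1386  0.9903]
 [ 0.0025  0.9903  0.1386]
 [-0.9999  0.0039 -0.0096]]
[ 0.2075 -0.0158  0.0083]
```

View pics/side1.png

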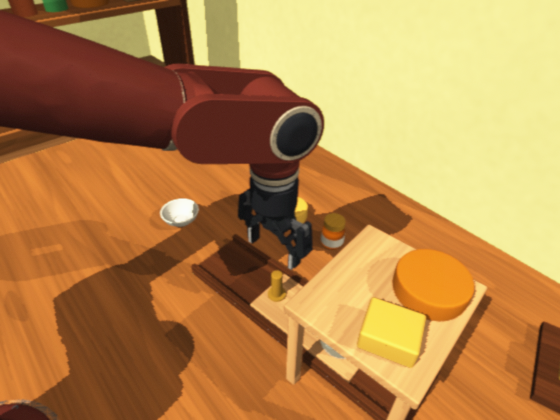

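The open gripper hangs above the knob at (277,285), with its fingers lined up along the pull direction and clear of the shelf. I'll descend and grip.

```bash
python3 -m creep '[[[0.05,-0.015,0.008,0,0,0],[0.1,-0.015,0.008,0,0,0],[0.15,-0.015,0.008,0,0,0],[0.2,-0.015,0.008,0,0,0],[0.207,-0.015,0.008,0,0,0],[0.207,-0.015,0.008,0,0,0],[0.207,-0.015,0.008,0,0,0]]]' 1 40
python3 -m creep '[[[0,0,0,0,0,0],[0,0,0,0,0,0],[0,0,0,0,0,0],[0,0,0,0,0,0],[0,0,0,0,0,0],[0,0,0,0,0,0],[0,0,0,0,0,0],[0,0,0,0,0,0]]]' 0 40
```

```text
clock: 3.7
ee_pos: [0.5188, -0.0363, 0.0699]
orientation: [[0.004, -0.14, 0.99], [-0.001, 0.99, 0.14], [-1.0, -0.001, 0.004]]
ft_force: [0.7, 0.6, -0.6]
width: 0.0854
clock: 4.5
ee_pos: [0.5173, -0.0364, 0.0678]
orientation: [[-0.0, -0.14, 0.99], [0.0, 0.99, 0.14], [-1.0, 0.0, -0.0]]
ft_force: [-2.4, 0.7, 4.7]
width: 0.0211
```

```bash
python3 -m creep '[[[0,0.04,0,0,0,0],[0,0.08,0,0,0,0],[0,0.12,0,0,0,0],[0,0.16,0,0,0,0],[0,0.2,0,0,0,0],[0,0.24,0,0,0,0],[0,0.28,0,0,0,0],[0,0.32,0,0,0,0],[0,0.35,0,0,0,0],[0,0.37,0,0,0,0],[0,0.37,0,0,0,0]]]'
python3 -m creep '[[[0,0.005,0,0,0,0],[0,0.01,0,0,0,0],[0,0.015,0,0,0,0],[0,0.02,0,0,0,0],[0,0.025,0,0,0,0],[0,0.03,0,0,0,0],[0,0.03,0,0,0,0],[0,0.03,0,0,0,0]]]'
```

```text
clock: 5.6
ee_pos: [0.4964, 0.1119, 0.0678]
orientation: [[-0.0, -0.14, 0.99], [0.002, 0.99, 0.14], [-1.0, 0.002, 0.0]]
ft_force: [-2.6, 3.2, 5.1]
width: 0.0211
clock: 6.4
ee_pos: [0.4951, 0.1209, 0.0678]
orientation: [[0.0, -0.14, 0.99], [-0.003, 0.99, 0.14], [-1.0, -0.003, -0.0]]
ft_force: [-1.8, -6.8, 4.5]
width: 0.021
```

```bash
python3 -m creep '[[[0,0.005,0,0,0,0],[0,0.01,0,0,0,0],[0,0.01,0,0,0,0],[0,0.01,0,0,0,0]]]'
python3 -m creep '[[[0,0.01,0,0,0,0],[0,0.01,0,0,0,0],[0,0.01,0,0,0,0],[0,0.01,0,0,0,0]]]'
```

```text
clock: 6.8
ee_pos: [0.4951, 0.1211, 0.0678]
orientation: [[0.001, -0.14, 0.99], [-0.011, 0.99, 0.14], [-1.0, -0.011, -0.001]]
ft_force: [-0.3, -24.4, 5.9]
width: 0.0208
clock: 7.2
ee_pos: [0.495, 0.1213, 0.0676]
orientation: [[0.001, -0.141, 0.99], [-0.019, 0.99, 0.141], [-1.0, -0.019, -0.001]]
ft_force: [1.6, -38.6, 4.7]
width: 0.0213
```

The tray is at its stop: -39 N with no further motion. I'll relax the pull, open, lift and look.

```bash
python3 -m creep '[[[0,-0.01,0,0,0,0],[0,-0.019,0,0,0,0],[0,-0.019,0,0,0,0]]]'
python3 -m creep '[[[0,0,0,0,0,0],[0,0,0,0,0,0],[0,0,0,0,0,0],[0,0,0,0,0,0],[0,0,0,0,0,0],[0,0,0,0,0,0],[-0.05,0,0,0,0,0],[-0.15,0,0,0,0,0],[-0.25,0,0,0,0,0],[-0.35,0,0,0,0,0],[-0.4,0,0,0,0,0],[-0.4,0,0,0,0,0]]]' 1 40
python3 - <<'E'
from h import *
np.set_printoptions(precision=4,suppress=True)
s=ctrl.observe();print(s['joints'])
for n in('side','top'):
    p=eyes.camera(n); save(p,n+'2')
    for q in ['knob','cap','cap_grip']:
        for r in eyes.outline_of(p,q)[:2]:
            c=cloud(p,r['pixels']); print(n,q,round(r['confidence'],2),r['uv'],len(c),c.min(0),np.median(c,0),c.max(0))
E
```

```text
clock: 7.5
ee_pos: [0.4951, 0.1209, 0.0677]
orientation: [[0.0, -0.139, 0.99], [-0.002, 0.99, 0.139], [-1.0, -0.002, -0.0]]
ft_force: [-1.1, -7.5, 4.8]
width: 0.0209
clock: 8.7
ee_pos: [0.497, 0.1227, 0.2322]
orientation: [[0.008, -0.14, 0.99], [0.001, 0.99, 0.14], [-1.0, -0.0, 0.008]]
ft_force: [0.1, 0.3, -0.0]
width: 0.0855
[ 0.0966 -0.2162  1.8965  0.0001  1.4529 -1.6144]
side knob 0.86 [257.9, 271.7] 5075 [ 0.4394 -0.085   0.0002] [ 0.4906 -0.0152  0.0266] [0.5985 0.2022 0.1453]
side cap 0.87 [276.6, 255.3] 775 [ 0.486  -0.0551  0.1134] [ 0.506  -0.0355  0.1418] [ 0.5376 -0.0017  0.1453]
side cap_grip 0.32 [290.1, 208.6] 855 [ 0.6653  0.0949 -0.001 ] [0.6954 0.1246 0.0358] [0.7695 0.1752 0.0402]
top knob 0.82 [315.1, 255.9] 1872 [ 0.4424 -0.0802  0.0062] [ 0.4932 -0.0067  0.0259] [0.5697 0.1385 0.3491]
top cap 0.86 [323.8, 253.4] 408 [ 0.4877 -0.053   0.1117] [ 0.5115 -0.0245  0.1417] [0.5372 0.0001 0.1465]
top cap_grip 0.57 [324.1, 245.7] 402 [ 0.4884 -0.0503  0.1136] [ 0.5133 -0.0243  0.1418] [0.5399 0.0001 0.1465]
```

Run:
```python
import cv2,numpy as np
a=cv2.imread('pics/side2.png');b=cv2.imread('pics/top2.png')
c=cv2.resize(a[200:380,160:400],None,fx=3,fy=3,interpolation=3);d=cv2.resize(b[200:300,270:420],None,fx=5,fy=5,interpolation=3)
cv2.imwrite('pics/side2c.png',c);cv2.imwrite('pics/top2c.png',d)
```

```text
(no output)
```

View pics/side2c.png

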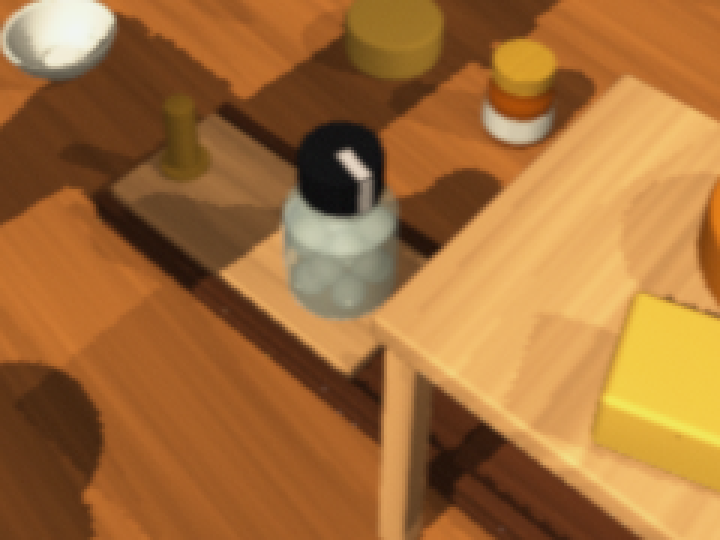

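View pics/top2c.png

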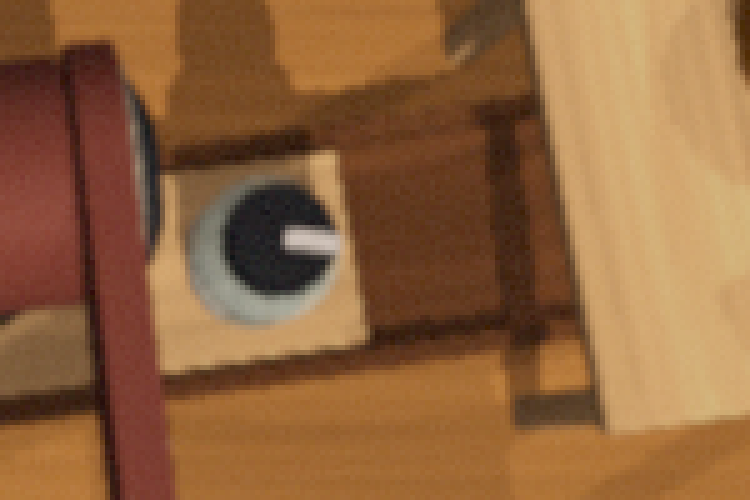

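View pics/top2.png

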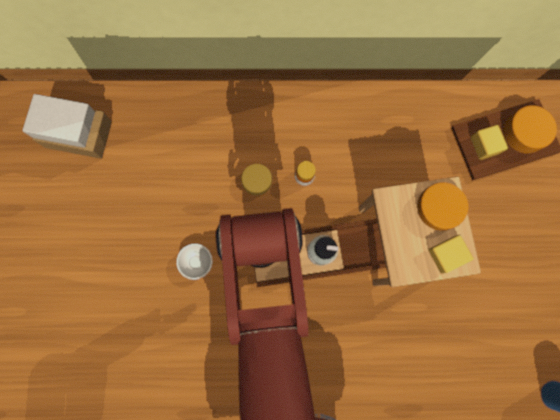

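The tray is out. The cap's stripe runs from the cap centre toward the shelf, from about (327,248) to (338,248) in the top view, so the cap is roughly 3 rad from its stop. Next I'll measure the axis and the stripe angle.

Run:
```python
from h import *
np.set_printoptions(precision=4,suppress=True)
for n in('side','top'):
    p=eyes.camera(n);H,W=p['depth'].shape
    v,u=np.mgrid[:H,:W]; P=pt(p,u,v)
    top=(abs(P[...,2]-.142)<.004)&(abs(P[...,0]-.513)<.04)&(abs(P[...,1]+.027)<.04)
    top=top&(p['depth']>0)
    c,r=cv2.minEnclosingCircle((P[top][:,:2]*1000).astype(np.float32)); z=np.median(P[top][:,2])
    f=p['frame'].astype(int); w=top&(f.min(-1)>110)
    Q=P[w][:,:2]; m=Q.mean(0); vx=cv2.fitLine((Q*1000).astype(np.float32),cv2.DIST_L2,0,.01,.01).ravel()
    print(n,top.sum(),'c',c,r,'mean',P[top].mean(0),'z',z,'stripe',w.sum(),m,'dir from c',np.degrees(np.arctan2(*(m*1000-c)[::-1])),'line',np.degrees(np.arctan2(vx[1],vx[0])))
    if n=='side':
        k=(P[...,2]>.078)&(P[...,2]<.09)&(abs(P[...,0]-.492)<.03)&(abs(P[...,1]-.12)<.03);print('knob',k.sum(),P[k].mean(0))
s=ctrl.observe();R=s['orientation']
print(s['ee_pos'],R, s['clock'])
```

```text
side 537 c (512.7598876953125, -28.39427947998047) 26.931303024291992 mean [ 0.5108 -0.0299  0.1423] z 0.14240413222527026 stripe 55 [ 0.5104 -0.0412] dir from c -100.2816139908315 line 80.18324
knob 78 [0.4906 0.1187 0.0837]
top 369 c (514.4921875, -26.470239639282227) 26.43767738342285 mean [ 0.514  -0.0261  0.142 ] z 0.141952822542585 stripe 45 [ 0.5118 -0.0409] dir from c -100.77234103083049 line 85.141235
[0.4945 0.1224 0.2266] [[-0.0015 -0.1396  0.9902]
 [-0.0001  0.9902  0.1396]
 [-1.      0.0001 -0.0015]] 9.2
```

The axis is at (0.5132, -0.0275) and the cap is about 162° from its stop; its top height of 141.8 mm agrees. I'll grip with a slight bias toward the tray's stop.

```bash
python3 -m creep '[[[0,-0.09,0,0,0,0],[0,-0.18,0,0,0,0],[0,-0.27,0,0,0,0],[0,-0.35,-0.006,0,0,0],[0,-0.373,-0.006,0,0,0],[0,-0.373,-0.006,0,0,0],[0,-0.373,-0.006,0,0,0]]]' 1 60
python3 - <<'E'
from h import *
s=ctrl.observe();R=s['orientation'];np.set_printoptions(precision=4,suppress=True)
print(s['joints'],R,(R.T@(np.array([.5130,-.0255,.1288])-s['ee_pos']))/.4)
save(eyes.camera('side'),'side3')
E
```

```text
clock: 9.9
ee_pos: [0.5132, -0.025, 0.2273]
orientation: [[-0.0, -0.14, 0.99], [0.001, 0.99, 0.14], [-1.0, 0.001, -0.0]]
ft_force: [0.2, 0.3, 0.1]
width: 0.0857
[-0.1939 -0.2021  1.8927  0.0006  1.4515 -1.905 ] [[-0.0004 -0.1398  0.9902]
 [ 0.0007  0.9902  0.1398]
 [-1.      0.0007 -0.0003]] [ 0.2463 -0.0014 -0.0005]
```

View pics/side3.png

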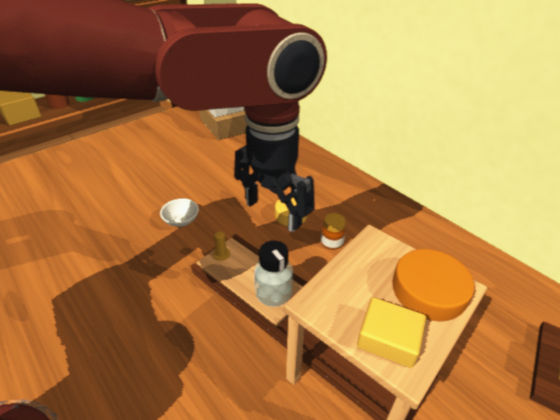

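The gripper is centred above the cap at (274,255) and clear of the shelf. Descending and gripping.

```bash
python3 -m creep '[[[0.06,0,0,0,0,0],[0.12,0,0,0,0,0],[0.18,0,0,0,0,0],[0.22,0,0,0,0,0],[0.246,-0.001,0,0,0,0],[0.246,-0.001,0,0,0,0],[0.246,-0.001,0,0,0,0],[0.246,-0.001,0,0,0,0]]]' 1 60
python3 -m creep '[[[0,0,0,0,0,0],[0,0,0,0,0,0],[0,0,0,0,0,0],[0,0,0,0,0,0],[0,0,0,0,0,0],[0,0,0,0,0,0]]]' 0 60
python3 - <<'E'
from h import *
s=ctrl.observe();np.set_printoptions(precision=4,suppress=True)
print(s['moment'],s['width'],s['ft_force'],s['joints'])
for n in('side','top'): save(eyes.camera(n),n+'4')
E
```

```text
clock: 10.75
ee_pos: [0.5142, -0.026, 0.1305]
orientation: [[0.002, -0.14, 0.99], [-0.0, 0.99, 0.14], [-1.0, -0.001, 0.002]]
ft_force: [0.5, 0.5, 0.7]
width: 0.0854
clock: 11.35
ee_pos: [0.5141, -0.0278, 0.1308]
orientation: [[0.002, -0.139, 0.99], [-0.004, 0.99, 0.139], [-1.0, -0.004, 0.001]]
ft_force: [-1.2, -4.8, 4.4]
width: 0.0507
[-0.901   0.3269 -0.0158] 0.05068428042027524 [-1.244  -4.7823  4.4334] [-0.1968 -0.1079  1.9768 -0.0037  1.2702 -1.9063]
```

View pics/side4.png

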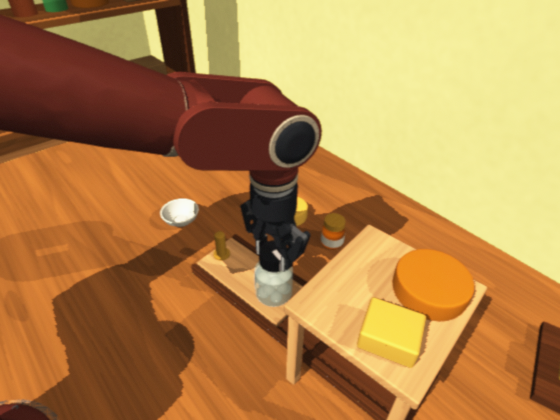

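```bash
python3 -m creep '[[[0.0002,0,0,0.13,0,0],[0.0005,0,0,0.26,0,0],[0.0007,0,0,0.39,0,0],[0.0009,0,0,0.52,0,0],[0.0011,0,0,0.65,0,0],[0.0014,0,0,0.78,0,0],[0.0016,0,0,0.91,0,0],[0.0017,0,0,1,0,0],[0.0017,0,0,1,0,0],[0.0017,0,0,1,0,0]]]'
python3 - <<'E'
from h import *
s=ctrl.observe();np.set_printoptions(precision=4,suppress=True)
R=s['orientation'];print(s['moment'],s['width'],s['joints'],np.degrees(np.arctan2(R[1,1],R[0,1])))
E
```

```text
clock: 12.45
ee_pos: [0.5138, -0.0286, 0.1301]
orientation: [[0.001, 0.788, 0.616], [-0.006, 0.616, -0.788], [-1.0, -0.003, 0.005]]
ft_force: [-3.8, -7.6, 6.1]
width: 0.0507
[-1.2636  0.5481 -0.1046] 0.05067031054503829 [-0.1975 -0.1072  1.9774 -0.0057  1.2696 -0.8589] 37.994683164134905
```

```bash
python3 -m creep '[[[0.0002,0,0,0.13,0,0],[0.0005,0,0,0.26,0,0],[0.0007,0,0,0.39,0,0],[0.0009,0,0,0.52,0,0],[0.0011,0,0,0.65,0,0],[0.0014,0,0,0.78,0,0],[0.0016,0,0,0.91,0,0],[0.0017,0,0,1,0,0],[0.0017,0,0,1,0,0],[0.0017,0,0,1,0,0]]]'
cat > m.py <<'E'
from h import *
s=ctrl.observe();np.set_printoptions(precision=4,suppress=True)
R=s['orientation'];print('moment',s['moment'],'tau6',s['joint_torque'][5],s['width'],s['joints'],'theta',np.degrees(np.arctan2(R[1,1],R[0,1])))
E
python3 m.py
```

```text
clock: 13.45
ee_pos: [0.5129, -0.0287, 0.1294]
orientation: [[-0.002, 0.927, -0.375], [-0.006, -0.375, -0.927], [-1.0, 0.0, 0.006]]
ft_force: [-6.9, -8.8, 7.6]
width: 0.0507
moment [-1.4042  1.1321 -0.0763] tau6 -0.09013759670779109 0.050707544232130274 [-0.1976 -0.1067  1.9783 -0.0064  1.2707  0.1883] theta -22.00146691944758
```

```bash
python3 -m creep '[[[0.0002,0,0,0.13,0,0],[0.0005,0,0,0.26,0,0],[0.0007,0,0,0.39,0,0],[0.0009,0,0,0.5,0,0],[0.0009,0,0,0.5,0,0],[0.0009,0,0,0.5,0,0]]]'; python3 m.py
```

```text
clock: 14.05
ee_pos: [0.5126, -0.0284, 0.129]
orientation: [[-0.003, 0.616, -0.788], [-0.005, -0.788, -0.616], [-1.0, 0.002, 0.006]]
ft_force: [-8.5, -7.7, 8.3]
width: 0.0506
moment [-1.1488  1.3104 -0.0757] tau6 -0.0915239006280899 0.05057596987096058 [-0.1974 -0.1064  1.9787 -0.006   1.2711  0.7119] theta -51.997918047531776
```

```bash
python3 -m creep '[[[0.0001,0,0,0.05,0,0],[0.0002,0,0,0.1,0,0],[0.0002,0,0,0.1,0,0]]]' >/dev/null; python3 m.py
python3 -m creep '[[[0.0001,0,0,0.05,0,0],[0.0001,0,0,0.05,0,0]]]' >/dev/null; python3 m.py
python3 -m creep '[[[0.0001,0,0,0.04,0,0],[0.0001,0,0,0.04,0,0]]]' >/dev/null; python3 m.py
```

```text
moment [-1.1547  1.3304 -0.1476] tau6 0.07079285569489002 0.050444187111309595 [-0.1973 -0.1063  1.9788 -0.0059  1.2711  0.8172] theta -58.0295767961886
moment [-1.1195  1.3494 -0.11  ] tau6 0.07564722094684839 0.05062831524890987 [-0.1973 -0.1063  1.9788 -0.0058  1.2711  0.8695] theta -61.02555520306741
moment [-1.0615  1.3719  0.0053] tau6 0.07485177135095 0.05040259329664135 [-0.1973 -0.1062  1.9789 -0.0058  1.2711  0.9112] theta -63.41262170862616
```

```bash
python3 -m creep '[[[0,0,0,0.04,0,0],[0,0,0,0.04,0,0]]]' >/dev/null; python3 m.py
python3 -m creep '[[[0,0,0,0.04,0,0],[0,0,0,0.04,0,0]]]' >/dev/null; python3 m.py
```

```text
moment [-1.1217  1.4026 -0.0675] tau6 0.07501009851694107 0.050420355234935 [-0.1972 -0.1062  1.9789 -0.0057  1.271   0.9531] theta -65.811263477482
moment [-1.0386  1.3786  0.345 ] tau6 0.5030040442943573 0.050406437432378555 [-0.1971 -0.1062  1.9789 -0.0059  1.2711  0.9939] theta -68.13957971696368
```

```bash
python3 -m creep '[[[0,0,0,0.03,0,0],[0,0,0,0.03,0,0],[0,0,0,0.03,0,0]]]' >/dev/null; python3 m.py
python3 -m creep '[[[0,0,0,0.02,0,0],[0,0,0,0.02,0,0],[0,0,0,0.02,0,0]]]' ; python3 m.py
```

```text
moment [-1.0766  1.4155  1.0159] tau6 0.9903110191226006 0.05060478273657388 [-0.1968 -0.1062  1.9789 -0.0063  1.2711  1.0231] theta -69.788552704791
clock: 15.75
ee_pos: [0.5125, -0.0281, 0.1288]
orientation: [[-0.003, 0.327, -0.945], [-0.006, -0.945, -0.327], [-1.0, 0.004, 0.005]]
ft_force: [-7.9, -6.5, 8.7]
width: 0.0505
moment [-1.0296  1.3692  1.3581] tau6 1.4413730800151825 0.05052744819331977 [-0.1966 -0.1062  1.9789 -0.0066  1.271   1.0428] theta -70.9033072660645
```

The stop is clear: the wrist moment rose from about 0.07 to 1.4 N m, with contact near θ≈-67°. The pads hide the stripe, though, so I can't rule out slip. I'll relax, open, lift and check that the cap is bottomed. Then I'll regrip with the jaws across the rack so the stripe stays visible.

```bash
python3 -m creep '[[[0,0,0,-0.03,0,0],[0,0,0,-0.06,0,0],[0,0,0,-0.06,0,0]]]' ; python3 m.py
python3 -m creep '[[[0,0,0,0,0,0],[0,0,0,0,0,0],[0,0,0,0,0,0],[0,0,0,0,0,0],[0,0,0,0,0,0],[-0.05,0,0,-0.1,0,0],[-0.12,0,0,-0.2,0,0],[-0.2,0,0,-0.3,0,0],[-0.24,0,0,-0.4,0,0],[-0.24,0,0,-0.5,0,0],[-0.24,0,0,-0.5,0,0]]]' 1 60
cat > st.py <<'E'
from h import *
import sys
np.set_printoptions(precision=4,suppress=True)
for n in('side','top'):
    p=eyes.camera(n);save(p,n+sys.argv[1]);H,W=p['depth'].shape
    v,u=np.mgrid[:H,:W]; P=pt(p,u,v)
    top=(abs(P[...,2]-.140)<.004)&(abs(P[...,0]-.513)<.04)&(abs(P[...,1]+.027)<.04)
    top=top&(p['depth']>0)
    if top.sum()<20: print(n,'none');continue
    c,r=cv2.minEnclosingCircle((P[top][:,:2]*1000).astype(np.float32)); z=np.median(P[top][:,2])
    f=p['frame'].astype(int); w=top&(f.min(-1)>100)
    print(n,top.sum(),'c',c,r,'z',z)
    if w.sum()<5: continue
    Q=P[w][:,:2]; m=Q.mean(0); vx=cv2.fitLine((Q*1000).astype(np.float32),cv2.DIST_L2,0,.01,.01).ravel()
    print('stripe',w.sum(),m,'dir',np.degrees(np.arctan2(*(m*1000-c)[::-1])),'line',np.degrees(np.arctan2(vx[1],vx[0])))
    k=(P[...,2]>.078)&(P[...,2]<.09)&(abs(P[...,0]-.492)<.03)&(abs(P[...,1]-.12)<.03);print('knob',k.sum(),P[k].mean(0))
    im=cv2.imread('pics/'+n+sys.argv[1]+'.png'); im=im[200:320,200:360]
    cv2.imwrite('pics/'+n+sys.argv[1]+'c.png',cv2.resize(im,None,fx=4,fy=4,interpolation=3))
E
python3 st.py 5; python3 m.py
```

```text
clock: 16.05
ee_pos: [0.5125, -0.0282, 0.1288]
orientation: [[-0.003, 0.382, -0.924], [-0.005, -0.924, -0.382], [-1.0, 0.003, 0.005]]
ft_force: [-7.9, -7.0, 8.8]
width: 0.0509
moment [-1.0838  1.3379  0.1656] tau6 0.06587997078895569 0.05086493306005748 [-0.1972 -0.1062  1.9789 -0.0058  1.2711  0.983 ] theta -67.51666919646526
clock: 17.15
ee_pos: [0.5137, -0.026, 0.2241]
orientation: [[0.002, 0.793, -0.61], [-0.0, -0.61, -0.793], [-1.0, 0.001, -0.001]]
ft_force: [0.1, -0.5, -0.6]
width: 0.0853
side 536 c (511.8695983886719, -27.298185348510742) 27.52715492248535 z 0.14059217068424373
stripe 60 [ 0.5106 -0.0143] dir 95.45814114776663 line -82.65679
knob 76 [0.4906 0.1186 0.0838]
top none
moment [-0.0691 -0.0092  0.0523] tau6 -0.02438502910081297 0.08549382395287784 [-0.1954 -0.1986  1.8975  0.      1.4436  0.4624] theta -37.6902567321712
```

View pics/side5.png

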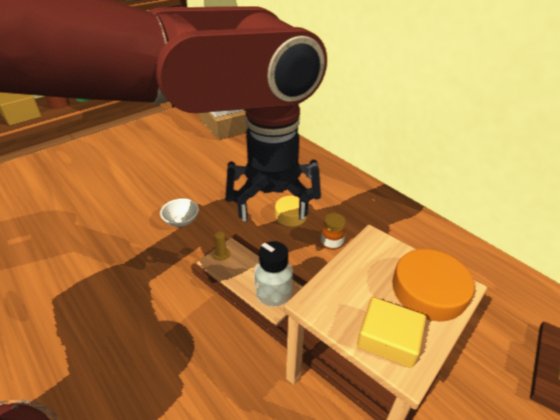

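The stripe at (268,248) now points at the knob, measured at about 96° against 98° nominal with the cap height at its bottomed value. The knob hasn't moved, so the tray is still fully out. Regripping with the jaws across the rack.

```bash
python3 -m creep '[[[0,0,0,-0.14,0,0],[0,0,0,-0.28,0,0],[0,0,0,-0.42,0,0],[0,0,0,-0.56,0,0],[0.04,0,0.003,-0.7,0,0],[0.1,0,0.003,-0.763,0,0],[0.16,0,0.003,-0.763,0,0],[0.2,0,0.003,-0.763,0,0],[0.24,0,0.003,-0.763,0,0],[0.24,0,0.003,-0.763,0,0],[0.24,0,0.003,-0.763,0,0],[0.24,0,0.003,-0.763,0,0]]]' 1 60;python3 m.py
python3 -m creep '[[[0,0,0,0,0,0],[0,0,0,0,0,0],[0,0,0,0,0,0],[0,0,0,0,0,0],[0,0,0,0,0,0],[0,0,0,0,0,0]]]' 0 60; python3 m.py
```

```text
clock: 18.45
ee_pos: [0.5132, -0.0271, 0.1282]
orientation: [[0.001, 0.99, 0.142], [-0.0, 0.142, -0.99], [-1.0, 0.001, 0.0]]
ft_force: [-0.6, -0.0, 0.3]
width: 0.0854
moment [-0.0276 -0.0522 -0.0086] tau6 0.004860390617977828 0.08543338337019855 [-0.1977 -0.1068  1.9805 -0.      1.2664 -0.3404] theta 8.176235018596923
clock: 19.05
ee_pos: [0.513, -0.0271, 0.1282]
orientation: [[0.001, 0.99, 0.143], [-0.0, 0.143, -0.99], [-1.0, 0.001, 0.0]]
ft_force: [-2.9, -0.4, 5.4]
width: 0.0504
moment [0.0872 0.3643 0.0138] tau6 -0.006592287390958518 0.05037998365293855 [-0.1976 -0.1069  1.9806 -0.      1.2669 -0.3408] theta 8.205551181264866
```

```bash
python3 -m creep '[[[0,0,0,0.02,0,0],[0,0,0,0.02,0,0]]]' >/dev/null; python3 m.py
python3 -m creep '[[[0,0,0,0.02,0,0],[0,0,0,0.02,0,0]]]' >/dev/null; python3 m.py
```

```text
moment [0.1188 0.3101 0.4826] tau6 0.5183494091033936 0.050437723309720996 [-0.1975 -0.1068  1.9806 -0.0004  1.2668 -0.3209] theta 7.075515045296432
moment [0.0575 0.267  0.8309] tau6 0.9453927353024483 0.05095156082409088 [-0.1974 -0.1068  1.9806 -0.0007  1.2667 -0.3011] theta 5.953294747068931
```

```bash
python3 -m creep '[[[-0.0001,0,0,-0.13,0,0],[-0.0003,0,0,-0.26,0,0],[-0.0005,0,0,-0.39,0,0],[-0.0008,0,0,-0.52,0,0],[-0.001,0,0,-0.65,0,0],[-0.0013,0,0,-0.78,0,0],[-0.0015,0,0,-0.91,0,0],[-0.0016,0,0,-1,0,0],[-0.0016,0,0,-1,0,0]]]';python3 m.py
python3 -m creep '[[[-0.0001,0,0,-0.13,0,0],[-0.0003,0,0,-0.26,0,0],[-0.0005,0,0,-0.39,0,0],[-0.0008,0,0,-0.5,0,0],[-0.0009,0,0,-0.542,0,0],[-0.0009,0,0,-0.542,0,0],[-0.0009,0,0,-0.542,0,0]]]';python3 m.py; python3 st.py 6
```

```text
clock: 20.35
ee_pos: [0.5123, -0.0276, 0.1288]
orientation: [[-0.001, 0.408, 0.913], [-0.001, 0.913, -0.408], [-1.0, -0.002, -0.0]]
ft_force: [-4.0, -1.6, 8.2]
width: 0.0507
moment [-0.3307  0.8129  0.1354] tau6 -0.23473257198929787 0.05065557158471356 [-0.1981 -0.1079  1.9805 -0.0018  1.2698 -1.3478] theta 65.9041722078515
clock: 21.05
ee_pos: [0.5123, -0.0281, 0.1291]
orientation: [[-0.001, -0.145, 0.989], [-0.003, 0.989, 0.145], [-1.0, -0.002, -0.002]]
ft_force: [-6.0, -4.3, 7.0]
width: 0.0504
moment [-0.5967  0.8299  0.0428] tau6 0.08842530660331249 0.05041660884869531 [-0.1985 -0.1084  1.9802 -0.003   1.2705 -1.914 ] theta 98.34141569042164
side 440 c (510.1331481933594, -28.02707290649414) 38.717498779296875 z 0.14129144819309908
stripe 78 [ 0.4977 -0.0291] dir -175.22536224941058 line -83.156815
knob 79 [0.4906 0.1186 0.0835]
top none
```

```bash
python3 -c "
import cv2
im=cv2.imread('pics/side6.png')[200:320,200:360];cv2.imwrite('pics/side6c.png',cv2.resize(im,None,fx=5,fy=5,interpolation=3))"
```

```text
(no output)
```

View pics/side6c.png

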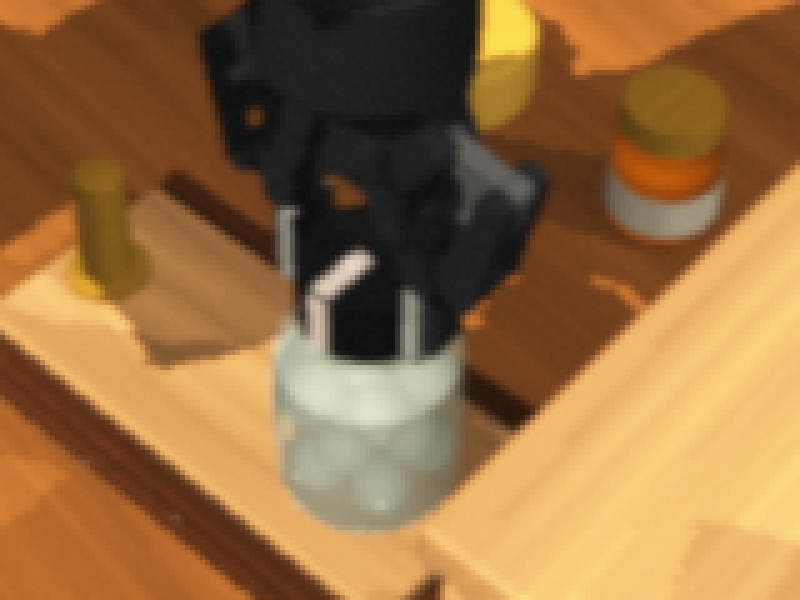

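The stripe shows on the cap from the centre (274,251) to the rim (264,258). Next I'll measure it on the cap-top plane.

Run:
```python
from h import *
np.set_printoptions(precision=4,suppress=True)
p=eyes.camera('side')
f=p['frame'].astype(int)
v,u=np.mgrid[250:261,260:278]
w=(f[250:261,260:278].min(-1)>130); u=u[w];v=v[w]
e=np.array(p['eye']); r=pt(p,u,v,np.ones(len(u)))-e
P=e+r*((.1412-e[2])/r[:,2])[:,None]
ok=np.hypot(P[:,0]-.5125,P[:,1]+.028)<.0265;Q=P[ok]
print(len(Q),Q)
vx=cv2.fitLine((Q[:,:2]*1000).astype(np.float32),cv2.DIST_L2,0,.01,.01).ravel();print('line',np.degrees(np.arctan2(vx[1],vx[0]))%180)
for c in ([.5125,-.028],[.5118,-.0275]): print('dir',np.degrees(np.arctan2(Q[:,1].mean()-c[1],Q[:,0].mean()-c[0]))%360)
```

```text
44 [[ 0.506  -0.0231  0.1412]
 [ 0.5073 -0.0242  0.1412]
 [ 0.5087 -0.0254  0.1412]
 [ 0.51   -0.0265  0.1412]
 [ 0.5114 -0.0276  0.1412]
 [ 0.5031 -0.0238  0.1412]
 [ 0.5044 -0.0249  0.1412]
 [ 0.5058 -0.0261  0.1412]
 [ 0.5071 -0.0272  0.1412]
 [ 0.5085 -0.0284  0.1412]
 [ 0.5098 -0.0295  0.1412]
 [ 0.5002 -0.0245  0.1412]
 [ 0.5016 -0.0257  0.1412]
 [ 0.5029 -0.0268  0.1412]
 [ 0.5043 -0.0279  0.1412]
 [ 0.5056 -0.0291  0.1412]
 [ 0.5069 -0.0302  0.1412]
 [ 0.4974 -0.0252  0.1412]
 [ 0.4987 -0.0264  0.1412]
 [ 0.5    -0.0275  0.1412]
 [ 0.5014 -0.0286  0.1412]
 [ 0.5027 -0.0298  0.1412]
 [ 0.5041 -0.0309  0.1412]
 [ 0.4945 -0.026   0.1412]
 [ 0.4959 -0.0271  0.1412]
 [ 0.4972 -0.0282  0.1412]
 [ 0.4985 -0.0293  0.1412]
 [ 0.4999 -0.0305  0.1412]
 [ 0.5012 -0.0316  0.1412]
 [ 0.4917 -0.0267  0.1412]
 [ 0.493  -0.0278  0.1412]
 [ 0.4944 -0.0289  0.1412]
 [ 0.4957 -0.03    0.1412]
 [ 0.497  -0.0312  0.1412]
 [ 0.4984 -0.0323  0.1412]
 [ 0.4889 -0.0274  0.1412]
 [ 0.4902 -0.0285  0.1412]
 [ 0.4916 -0.0296  0.1412]
 [ 0.4929 -0.0307  0.1412]
 [ 0.4942 -0.0319  0.1412]
 [ 0.4874 -0.0292  0.1412]
 [ 0.4888 -0.0303  0.1412]
 [ 0.4901 -0.0314  0.1412]
 [ 0.4914 -0.0325  0.1412]]
line 8.519893
dir 180.86011349529514
dir 183.24764228982423
```

```bash
python3 - <<'E'
from h import *
np.set_printoptions(precision=4,suppress=True)
for n in ['top','side']:
    p=eyes.camera(n);save(p,n+'7')
    for q in ['small_jar_mid','cheese_mid','dish_mid']:
        for r in eyes.outline_of(p,q)[:2]:
            c=cloud(p,r['pixels']); print(n,q,round(r['confidence'],2),len(c),np.median(c,0))
E
python3 m.py
```

```text
top small_jar_mid 0.92 395 [0.7121 0.0117 0.0683]
top cheese_mid 0.82 699 [0.7044 0.1375 0.0358]
top dish_mid 0.76 972 [0.4928 0.2987 0.0179]
top dish_mid 0.72 12482 [ 0.5215 -0.1997  0.2026]
side small_jar_mid 0.91 717 [ 0.7058 -0.0015  0.0492]
side cheese_mid 0.51 291 [0.7129 0.104  0.0354]
side dish_mid 0.97 843 [0.4949 0.3091 0.0223]
moment [-0.5719  0.8583  0.0611] tau6 0.09133383398875594 0.05062411030373144 [-0.1984 -0.1083  1.9803 -0.003   1.2705 -1.914 ] theta 98.34547831534516
```

View pics/side7.png

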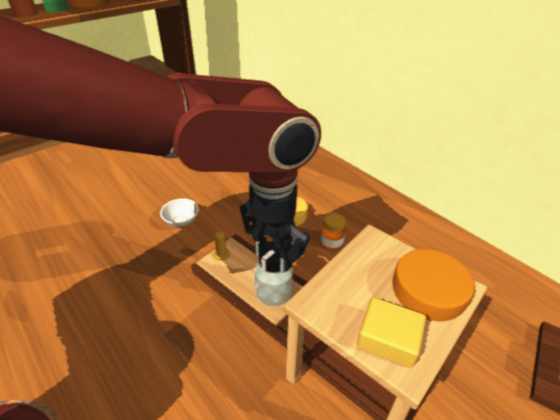

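The gripper is holding the cap at (272,258). The knob at (221,243) shows the tray is still fully out, and the bystanders are where they were.

```bash
python3 -c "
from plant import ctrl
print(ctrl.close_job(), ctrl.observe()['clock'])"
```

```text
the job is handed in; nothing more can be done
the job is handed in; nothing more can be done
```

I handed the job in with the tray fully out and the cap backed off a quarter turn from its stop. The gripper was still holding the cap at 60 N. It took roughly 22 s.

- **Tray:** I pulled it by the knob until it stopped moving against about 39 N. The knob was in the same place in later pictures, so the tray stayed out.
- **Bottoming the cap:** I turned it clockwise about 166°, until the wrist moment climbed from about 0.1 to 1.4 N m. I then let go once, before the back-off, to check for slip. The stripe pointed at the knob (about 96°, with 98° expected). After regripping, turning clockwise met the stop again at once.
- **Back-off:** I turned it 90° anticlockwise from the stop and did not let go after that.
- **Final stripe check:** The line fitted to the stripe points at 188.5°, with 188.1° expected. A cruder estimate, from the cap centre to the middle of the stripe, gave 181–183°. I trusted the line fit because it matches the wrist's own angle.
- **Bystanders:** The top camera puts the small jar, cheese and dish within about 1 mm of where they started. In the last side picture the arm partly hides the cheese, so that view could not confirm it.
- **Not checked:** The arm blocked the top camera's view of the cap, so the bottomed and final stripe checks rest on the side camera only.

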